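# Shut the consumables case before grinding

## Task

Grinding is about to start, so the open steel parts case on the welding table has to be shut, but a gas nozzle left standing on end inside is too tall for the lid. With a fingertip gently tip the nozzle over towards the hinge so that it lies down along its compartment, then push the raised lid over from behind and ease it fully shut without slamming it. Do not pinch or lift the nozzle, and leave the tin, the pliers and the nut beside the case alone.

Things in the scene. Friction and masses are not known exactly. Their poses are not given: they have to be found in the camera images.
- parts_case: low dark steel case with a hinged lid, 124 x 225 mm, walls 43 mm high, 2 mm thick; fixed to the table. Origin: centre of its underside, at table height; x axis points from the front wall (inner face x = -60 mm) to the hinge wall (x = +62 mm), y to the left seen from the front. Dividers 31 mm high run along x at y = -37.5 and +37.5 mm; the floor inside is 2 mm up
- parts_case_lid (a joint): hinge of the case's lid in rad: 0 = fully shut, 1.57 = lid upright, 1.83 = fully open, leaning back. The hinge is stiff (about 0.3 N m of friction): the lid of 0.22 kg stays at whatever angle it is left and does not fall; a push of about 2 to 4 N near its edge moves it
- case_hinge (a point): middle of the hinge axis, at the back of the case 44 mm above the table (66 mm behind the case's origin); the axis runs along the case's y
- lid_edge (a point): middle of the lid's front edge, on its outer face, 129 mm from the hinge axis; the lid is 230 mm wide and its outer face lies 9 mm outside a plane through the hinge axis. 53 mm above the table when shut, about 175 mm with the lid up; the outer face then looks away from the robot
- nozzle: copper-coloured, slightly conical gas nozzle, 21 mm across, 68 mm long, 60 g, standing on end in the case's right-hand compartment (case y -111 to -38 mm). Small bright nuts 8 mm high are fixed to the floor there; a strip 27 mm wide next to the divider is free for it to lie in. Its y axis runs along its length. Origin: on its side, at half its length
- nozzle_mid (a point): centre of the gas nozzle; 36 mm above the table while it stands, 10 to 20 mm when it lies in the case
- nozzle_top (a point): centre of the upper end face of the standing nozzle, 70 mm above the table, that is 27 mm above the case's walls
- tin: grey tin with a screw lid, 74 mm across, 69 mm high, standing to the left of the case; origin at the centre of its underside
- pliers: combination pliers with yellow handles, 179 x 51 x 12 mm, lying to the right of the case; origin at the middle of their underside
- nut: bright hexagon nut, 34 x 30 x 16 mm, lying flat in front of the case; origin at the centre of its underside
Not all that is in view belongs to the job. Leave any red look-alike of the nozzle alone.

How it is judged:
By the outcome, as a careful person would: the job done as asked, in the order asked, and still so for the second after the job is handed in, with the robot touching nothing.
It also fails if it takes over 51 s, if anything falls off the work surface, if the arm or the gripper's body presses on something with over 40 N, if the wrist force passes 120 N, or if a joint passes its speed limit or range.

## Robot

A 6-joint arm with a two-finger parallel gripper is mounted at the origin on a cart in front of the work surface, level with it; the furniture and walls round the work are solid. World frame = base frame: x ahead of the robot, y to its left, z up, the work surface at z = 0. Lengths are in m, angles in rad, forces in N, time in s.
With the tool pointing down it reaches from about 0.375 to 0.825 m from the base axis. Payload 5.5 kg.
Tool frame: the origin (TCP) lies midway between the tips of the shut fingers; the grasp point (between the pads) lies 19 mm behind it; z points along the fingers, x is the direction in which the jaws open and shut, and the axes are right-handed (so a half turn about z gives the same grasp; the last joint's range is limited). The gripper opens to 85 mm and grips with 20 to 120 N. Pads are 22 mm wide; open, the fingers measure 114 mm over their backs; the gripper's body (76 mm by 85 mm) begins 54 mm behind the grasp point. The pads swing forward as they close: fully open they stand 13 mm farther back than shut.
Start: joints at [-1.211, 0.314, -0.047, 1.21, 0, 1.571], TCP at [0.211, -0.562, 0.194] pointing down, gripper open.
Joint ranges: [-2.67, 2.67], [-0.69, 1.73], [-1.03, 1.25], [-2.08, 2.16], [-1.42, 1.45], [-3.14, 3.14]. Speed limits (rad/s): [2.39, 2.39, 3.01, 3.14, 3.14, 3.14].

## Interface

Orientations are given as a 3x3 rotation matrix whose columns are the frame's x, y, z axes.
In Python, from workcell import robot gives the robot as it stands. The module is installed in compiled form; this text tells all that it offers.
- The arm moves only by the tool step_arm, never from a script. Its argument "moves" is a list of rows, each a list of 7 numbers: the shift along the tool's x, y, z in m, then the turn, a rotation vector about the tool's x, y, z in rad, then the opening, from 0 (shut) to 1 (fully open). A call has 1 to 10 rows; each row is the pose to reach, as a shift and turn from the pose commanded when the call began, along the tool's axes at that moment; what a row does not reach only later rows make up. A row lasts 1/10 s, in which the tool goes at most 50 mm and 8.59 degrees, less where a joint would pass 70% of its speed; a pose out of reach is approached as far as the arm can. A call with a gripper value outside its range is refused whole. The fingers move at their own pace and stop on an object; "newtons" is the grip in N (left out, the last holds). Time passes only in rows, so rows that repeat a pose let the fingers close. It gives the time, the measured TCP pose, the force and the opening at its end, in the units of the state.
- robot.observe(): the state, without advancing time (a new reading comes with each control period).
- robot.snapshot(name): name is "scene" or "side" or "wrist"; returns the picture (480x640x3 uint8, blue, green, red); there is no depth.
- robot.get_calibration(name): a dict with "vertical_fov" (degrees; the focal length in pixels is half the picture's height over the tangent of half this angle, whatever the lens; pixels are square), "cx", "cy" (the principal point, pixels), "origin" and "attitude" of the camera in the world; the wrist camera has in their place "hand_eye" (4x4, takes a point from camera to tool coordinates, whose origin is the TCP and whose axes are the tool frame's). Camera axes: x right, y down, z forward; pixel columns grow to the right and rows downward; lengths in m; the calibration is good to about 2 mm. The wrist camera is an equidistant fisheye: a pixel r from the principal point sees the ray r / f radians off the axis. A picture is of the moment at which its call begins: read the wrist's pose just before it. get_calibration takes no time and is no camera call.
- robot.hand_in(): hands the job in, once; it reports no verdict.
Trained networks look in the newest picture that a camera, given by its name, has taken for a name from the list of things; names that differ only in an ending like _2 or _b are one class to them, and where a whole thing is asked for, a point or a joint stands for the part that bears it (a point fixed in the world has none). Each returns a list of dicts, best first, with "confidence" (0 to 1); they miss things now and then, are a little off and sometimes report something else, mostly with a low value. They report only what shows in the picture. A call takes as long as a camera call. They do not tell look-alikes from the thing itself.
- robot.cut_out(label, camera): "mask" (480x640 bool, what is visible of it) and "point" ([column, row] in pixels, amid what is visible of it).
- robot.pinpoint(label, camera): "point" ([column, row] in pixels: a listed point, or the origin of a listed thing).
The state is a dict: "t": time; "joint_positions": joint angles; "dq": joint speeds; "joint_torque": joint torques, N m; "ee_pos": TCP position; "tcp_rot": TCP orientation; "force": force on the tool from outside, world axes, zero at the start; "ft_torque": the same for the moment, N m; "gripper_width": opening from 0.0 (shut) to 1.0 (fully open).
Only numpy, scipy, OpenCV 4.12 (cv2) and the standard library are available. Lean on these libraries where they do the work, as an engineer would, in place of code of your own. Each camera call takes 0.05 s, during which the arm holds its last target.

## Working session

There is one attempt and no reset: what is moved stays moved. The work goes in short steps, Python scripts to look and compute and a tool call to move; the robot and the scene stay as the last step left them, time stands still between calls to the robot, and variables do not carry over. Pictures are saved under pics/ and viewed, and the job is handed in when it is done.

Besides the shell and the picture viewer there is one more tool, called after ">>>" in YAML: its name, and indented under it one key for each argument. step_arm: Moves the arm, as the interface text tells. Its arguments: {"type":"object","properties":{"moves":{"type":"array","items":{"type":"array","items":{"type":"number"}}},"newtons":{"type":"number"}},"required":["moves"]}

```bash
mkdir -p pics; cat > h.py <<'E'
import numpy as np, cv2
from workcell import robot
def cal(n):
    c=robot.get_calibration(n); f=240/np.tan(np.radians(c["vertical_fov"])/2); return c,f
def ray(n,p):
    c,f=cal(n); d=np.array([(p[0]-c["cx"])/f,(p[1]-c["cy"])/f,1.]); R=np.array(c["attitude"]); 
    return np.array(c["origin"]),R@(d/np.linalg.norm(d))
def atz(n,p,z):
    o,d=ray(n,p); return o+d*(z-o[2])/d[2]
def tri(ps):
    A=np.zeros((3,3));b=np.zeros(3)
    for n,p in ps:
        o,d=ray(n,p);M=np.eye(3)-np.outer(d,d);A+=M;b+=M@o
    x=np.linalg.solve(A,b); return x,[np.linalg.norm(np.cross(x-ray(n,p)[0],ray(n,p)[1])) for n,p in ps]
def proj(n,P):
    c,f=cal(n);q=np.array(c["attitude"]).T@(np.array(P)-c["origin"]);return [c["cx"]+f*q[0]/q[2],c["cy"]+f*q[1]/q[2]]
E
python3 - <<'E'
from h import *
np.set_printoptions(precision=4,suppress=True)
print(robot.observe())
for n in ["scene","side"]:
    print(robot.get_calibration(n))
    im=robot.snapshot(n);cv2.imwrite(f"pics/{n}0.png",im)
D={}
for l in ["parts_case","case_hinge","lid_edge","nozzle","nozzle_mid","nozzle_top","tin","pliers","nut"]:
    for n in ["scene","side"]:
        r=robot.pinpoint(l,n); print(l,n,[(np.round(x["point"],1).tolist(),round(x["confidence"],2)) for x in r[:3]])
        if r: D[l,n]=r[0]["point"]
    if (l,"scene") in D and (l,"side") in D: print("   tri",tri([("scene",D[l,"scene"]),("side",D[l,"side"])]))
print(robot.observe()["t"])
E
```

```text
{'t': 0.0, 'joint_positions': array([-1.211 ,  0.3143, -0.0481,  1.2102,  0.    ,  1.5708]), 'dq': array([-0.0009,  0.0023,  0.0003, -0.0001, -0.0009, -0.0013]), 'joint_torque': array([  0.0005, -53.9595,  33.9745,   0.0192,  -0.0001,  -0.    ]), 'ee_pos': array([ 0.211 , -0.561 ,  0.1929]), 'tcp_rot': array([[ 0.3521, -0.936 , -0.0006],
       [-0.936 , -0.3521,  0.0016],
       [-0.0017, -0.    , -1.    ]]), 'force': array([ 0.0172, -0.1279, -0.6637]), 'ft_torque': array([ 0.0206, -0.0168,  0.0009]), 'gripper_width': 1.0015689918269544}
{'vertical_fov': 48.099869273817994, 'cx': 318.7361982900724, 'cy': 240.54504190228374, 'origin': array([ 0.9678, -0.5244,  0.5917]), 'attitude': array([[ 0.7754,  0.3896, -0.497 ],
       [ 0.6312, -0.4566,  0.627 ],
       [ 0.0173, -0.7999, -0.5999]])}
{'vertical_fov': 42.074077457505695, 'cx': 313.75328800562744, 'cy': 235.20636185341777, 'origin': array([ 0.5049, -0.9864,  0.8755]), 'attitude': array([[ 0.9998,  0.0089,  0.0195],
       [-0.0098, -0.6221,  0.7829],
       [ 0.0191, -0.7829, -0.6218]])}
parts_case scene [([342.6, 277.3], 0.83)]

[... 1318 characters left out ...]
32, -0.1408,  0.0603]), [np.float64(0.00035099444144149906), np.float64(0.0003509944414416455)])
tin scene [([377.5, 225.6], 0.87)]
tin side [([308.2, 211.7], 0.71)]
   tri (array([ 0.5205,  0.2251, -0.016 ]), [np.float64(0.001124691513149575), np.float64(0.0011246915131493819)])
pliers scene [([295.9, 343.9], 0.63), ([315.8, 273.8], 0.27)]
pliers side [([358.5, 308.0], 0.69)]
   tri (array([ 0.6172, -0.1289,  0.0128]), [np.float64(0.002017985570120947), np.float64(0.0020179855701211)])
nut scene [([298.0, 345.3], 0.65), ([279.5, 259.6], 0.64)]
nut side [([283.7, 266.7], 0.46)]
   tri (array([ 0.5001,  0.0108, -0.0874]), [np.float64(0.07210237815477051), np.float64(0.07210237815477065)])
1.0
```

View pics/scene0.png

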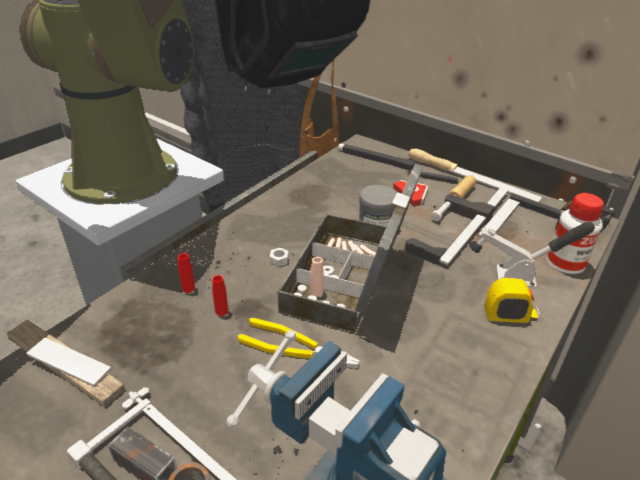

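View pics/side0.png

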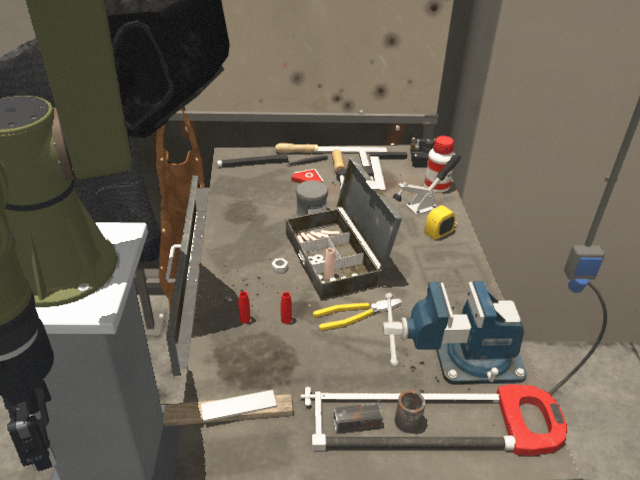

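The scene view shows the case at about (335,270). Three things could be taken for the nozzle: the copper one in the right compartment at scene (317,277), and two red look-alikes at (186,273) and (220,297). By the description I choose the copper one. Next I'll check it in a close crop and measure the case corners.

```bash
python3 - <<'E'
from h import *
a=cv2.imread("pics/scene0.png")[150:340,260:450]; b=cv2.imread("pics/side0.png")[150:310,265:415]
cv2.imwrite("pics/c1.png",cv2.resize(a,None,fx=3.15,fy=3.15,interpolation=cv2.INTER_CUBIC))
cv2.imwrite("pics/c2.png",cv2.resize(b,None,fx=3.7,fy=3.7,interpolation=cv2.INTER_CUBIC))
np.set_printoptions(precision=4,suppress=True)
print(tri([("scene",[316.2,260.5]),("side",[327.7,248.9])]),"top")
print(tri([("scene",[314.9,276]),("side",[324.9,263.1])]),"mid")
print(tri([("scene",[377.2,265.7]),("side",[357.4,242.7])]),"hinge")
print(atz("scene",[316.2,260.5],.07),atz("side",[327.7,248.9],.07))
E
```

```text
(array([ 0.5587, -0.0127,  0.0641]), [np.float64(0.002303509635799345), np.float64(0.0023035096357994817)]) top
(array([ 0.5539, -0.0101,  0.0257]), [np.float64(0.0006235434788914922), np.float64(0.0006235434788914617)]) mid
(array([0.6246, 0.0598, 0.0328]), [np.float64(0.006094220228348785), np.float64(0.006094220228348952)]) hinge
[ 0.565  -0.0215  0.07  ] [ 0.558  -0.0163  0.07  ]
```

View pics/c1.png

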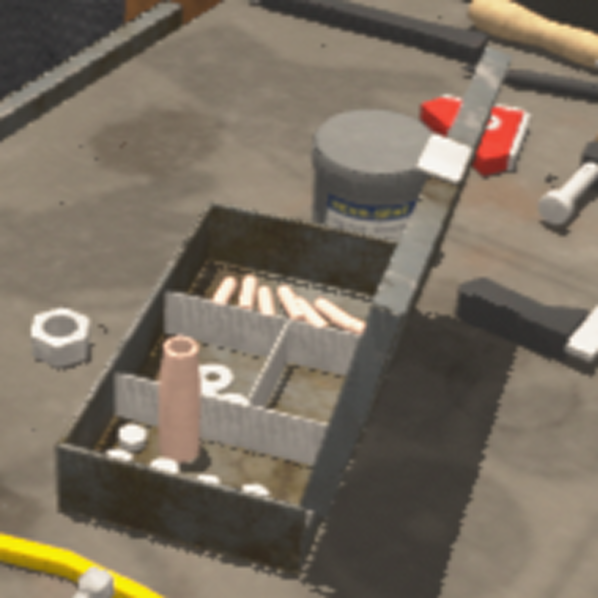

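View pics/c2.png

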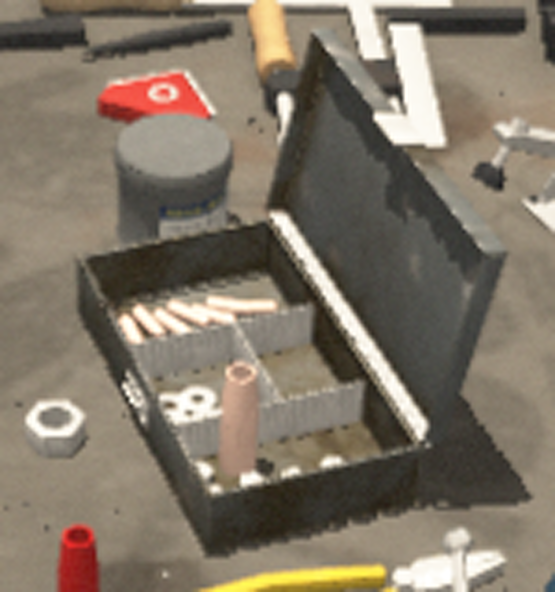

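```bash
python3 - <<'E'
from h import *
from scipy.optimize import least_squares
np.set_printoptions(precision=4,suppress=True)
S={"side":{"fr":(322.3,283.8),"fl":(286.6,219.7),"br":(381.2,268.9),"bl":(337.4,209.5)},
"scene":{"fr":(279,292.9),"fl":(327.6,215.7),"bl":(387,227.8),"br":(358.4,313.5)}}
L={"fr":(-.062,-.1125),"fl":(-.062,.1125),"br":(.062,-.1125),"bl":(.062,.1125)}
def W(p,l): 
    c,s=np.cos(p[2]),np.sin(p[2]); return np.array([p[0]+c*l[0]-s*l[1],p[1]+s*l[0]+c*l[1],p[3] if len(l)<3 else l[2]])
for n in S: print(n,{k:atz(n,S[n][k],.043) for k in S[n]})
def res(p,cams): return np.concatenate([np.array(proj(n,W(p,L[k])))-S[n][k] for n in cams for k in S[n]])
for cams in (["side"],["scene"],["side","scene"]):
    r=least_squares(lambda q:res([*q,.043],cams),[.57,.04,.3]);print(cams,r.x,np.degrees(r.x[2]),r.fun)
p=[*r.x,.043]
c,s=np.cos(p[2]),np.sin(p[2])
for nm,P in [("top",(.5587,-.0127)),("mid",(.5539,-.0101)),("lid",(.6589,.0746)),("nut?",(.49,.06))]:
    d=np.array(P)-p[:2]; print(nm,c*d[0]+s*d[1],-s*d[0]+c*d[1])
E
```

```text
side {'fr': array([ 0.5463, -0.0906,  0.043 ]), 'fl': array([0.4715, 0.1161, 0.043 ]), 'br': array([ 0.666 , -0.0454,  0.043 ]), 'bl': array([0.5856, 0.1562, 0.043 ])}
scene {'fr': array([ 0.5506, -0.0915,  0.043 ]), 'fl': array([0.4781, 0.1176, 0.043 ]), 'bl': array([0.5812, 0.1561, 0.043 ]), 'br': array([ 0.6676, -0.0499,  0.043 ])}
['side'] [0.5672 0.0349 0.3539] 20.279400222714827 [ 0.927   0.5279 -0.6239 -0.7678 -0.6122  1.2361  0.2592 -1.4651]
['scene'] [0.5689 0.0338 0.3645] 20.886993588535503 [-0.6408  0.8194 -3.3991 -1.2669  4.1444 -0.0429 -0.0628 -0.4633]
['side', 'scene'] [0.5681 0.0344 0.3608] 20.670564558693734 [ 1.8041  0.7403 -0.5185 -0.4608  0.0751  1.1737  0.2498 -1.3792 -0.9655
  0.199  -3.2735 -1.602   4.1558 -0.2558 -0.5954 -0.9183]
top -0.02540993393875026 -0.04077214985224587
mid -0.02898315139074923 -0.03664515130115208
lid 0.0991561366599069 0.005537936042841536
nut? -0.06402472644058577 0.05149852696352363
```

>>> step_arm:
  moves:
    - [-0.015, -0.02, 0, 0, 0, 0, 0]
    - [-0.04, -0.05, 0, 0, 0, 0, 0]
    - [-0.065, -0.08, 0.005, 0, 0, 0, 0]
    - [-0.095, -0.115, 0.01, 0, 0, 0, 0]
    - [-0.125, -0.15, 0.015, 0, 0, 0, 0]
    - [-0.155, -0.19, 0.015, 0, 0, 0, 0]
    - [-0.185, -0.225, 0.015, 0, 0, 0, 0]
    - [-0.215, -0.26, 0.015, 0, 0, 0, 0]
    - [-0.245, -0.295, 0.015, 0, 0, 0, 0]
    - [-0.27, -0.33, 0.015, 0, 0, 0, 0]
  newtons: 30

```text
t: 2.0
ee_pos: [0.4255, -0.1907, 0.1791]
tcp_rot: [[0.352, -0.936, 0.001], [-0.936, -0.352, -0.0], [0.0, -0.0, -1.0]]
force: [-0.2, -0.6, 0.3]
gripper_width: -0.0
```

>>> step_arm:
  moves:
    - [-0.025, -0.03, 0, 0, 0, 0, 0]
    - [-0.05, -0.06, 0.005, 0, 0, 0, 0]
    - [-0.075, -0.095, 0.01, 0, 0, 0, 0]
    - [-0.095, -0.12, 0.02, 0, 0, 0, 0]
    - [-0.11, -0.135, 0.03, 0, 0, 0, 0]
    - [-0.112, -0.138, 0.04, 0, 0, 0, 0]
    - [-0.112, -0.138, 0.04, 0, 0, 0, 0]

```text
t: 2.7
ee_pos: [0.5137, -0.039, 0.1373]
tcp_rot: [[0.353, -0.936, -0.003], [-0.936, -0.353, -0.0], [-0.001, 0.003, -1.0]]
force: [-0.5, 0.9, 0.5]
gripper_width: 0.001
```

```bash
cat >> h.py <<'E'
CP=np.array([.5681,.0344]);CY=.3608
def tocase(P):
    c,s=np.cos(CY),np.sin(CY);d=np.array(P[:2])-CP;return np.array([c*d[0]+s*d[1],-s*d[0]+c*d[1],P[2]])*1000
def fromcase(q):
    c,s=np.cos(CY),np.sin(CY);q=np.array(q)/1000;return np.array([CP[0]+c*q[0]-s*q[1],CP[1]+s*q[0]+c*q[1],q[2]])
def wproj(P,o):
    c,f=cal("wrist");T=np.array(c["hand_eye"]);q=np.array(o["tcp_rot"]).T@(np.array(P)-o["ee_pos"])
    v=T[:3,:3].T@(q-T[:3,3]);r=np.hypot(v[0],v[1]);a=np.arctan2(r,v[2])*f
    return [c["cx"]+a*v[0]/r,c["cy"]+a*v[1]/r]
def wray(p,o):
    c,f=cal("wrist");T=np.array(c["hand_eye"]);d=np.array([p[0]-c["cx"],p[1]-c["cy"]]);r=np.hypot(*d);a=r/f
    v=np.array([d[0]/r*np.sin(a),d[1]/r*np.sin(a),np.cos(a)]);R=np.array(o["tcp_rot"])
    return R@T[:3,3]+o["ee_pos"],R@T[:3,:3]@v
E
python3 - <<'E'
from h import *
np.set_printoptions(precision=4,suppress=True)
o=robot.observe();im=robot.snapshot("wrist");cv2.imwrite("pics/w1.png",im)
print(o["t"],o["ee_pos"],tocase(o["ee_pos"]),o["force"]);print(robot.get_calibration("wrist"))
for l in ["nozzle_top","nozzle_mid","lid_edge"]:
    for x in robot.pinpoint(l,"wrist")[:3]:
        s,d=wray(x["point"],o); z=dict(nozzle_top=.07,nozzle_mid=.036,lid_edge=.166)[l]; print(l,x["point"],x["confidence"],tocase(s+d*(z-s[2])/d[2]))
E
```

```text
2.7 [ 0.5137 -0.039   0.1373] [-76.7846 -49.4293 137.3241] [-0.4941  0.8805  0.5405]
{'vertical_fov': 65.70646984690485, 'cx': 327.05888917549396, 'cy': 241.35882031441378, 'hand_eye': array([[ 1.    , -0.0003,  0.0003,  0.    ],
       [ 0.0002,  0.9489,  0.3157, -0.0807],
       [-0.0004, -0.3157,  0.9489, -0.18  ],
       [ 0.    ,  0.    ,  0.    ,  1.    ]])}
nozzle_top [327.0, 159.8] 0.95 [-21.4438 -49.4559  70.    ]
nozzle_top [436.8, 322.3] 0.78 [-146.378  -136.7815   70.    ]
nozzle_top [464.0, 140.1] 0.73 [  -5.0821 -143.5937   70.    ]
nozzle_mid [323.7, 154.2] 0.88 [-20.7253 -46.955   36.    ]
nozzle_mid [428.3, 302.4] 0.6 [-146.2656 -138.1442   36.    ]
```

View pics/w1.png

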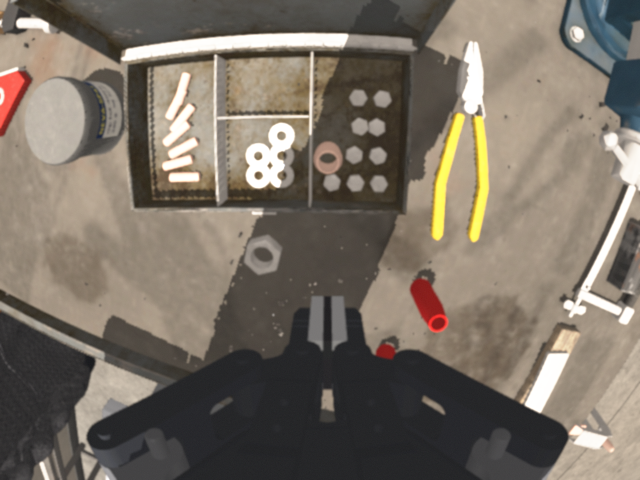

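```bash
python3 - <<'E'
from h import *
np.set_printoptions(precision=1,suppress=True)
o=robot.observe()
for nm,p,z in [("fr",(406,213),.043),("fl",(135,208),.043),("br",(410,53),.043),("bl",(127,62),.043),("divfront",(311,206),.031),("divback",(312,54),.031),("nozbase?",(329,170),.002),("nutsfront",(333,183),.006)]:
    s,d=wray(p,o);print(nm,tocase(s+d*(z-s[2])/d[2]))
E
```

```text
fr [ -64.4 -112.6   43. ]
fl [-57.6 109.4  43. ]
br [  58.6 -112.7   43. ]
bl [ 64.1 108.3  43. ]
divfront [-61.8 -38.5  31. ]
divback [ 57.9 -40.2  31. ]
nozbase? [-36.7 -53.    2. ]
nutsfront [-47.4 -56.4   6. ]
```

>>> step_arm:
  moves:
    - [0, 0, 0.02, 0, 0, 0, 0]
    - [0, 0, 0.045, 0, 0, 0, 0]
    - [0, 0, 0.065, 0, 0, 0, 0]
    - [0, 0, 0.077, 0, 0, 0, 0]
    - [0, -0.005, 0.081, 0, 0, 0, 0]
    - [0, -0.012, 0.081, 0, 0, 0, 0]
    - [0, -0.018, 0.081, 0, 0, 0, 0]
    - [0, -0.022, 0.081, 0, 0, 0, 0]
    - [0, -0.022, 0.081, 0, 0, 0, 0]

```text
t: 3.8
ee_pos: [0.5368, -0.0313, 0.0585]
tcp_rot: [[0.353, -0.936, 0.002], [-0.936, -0.353, -0.0], [0.001, -0.002, -1.0]]
force: [0.3, -0.4, -0.1]
gripper_width: 0.0
```

```bash
cat > look.py <<'E'
from h import *
import sys
np.set_printoptions(precision=4,suppress=True)
k=sys.argv[1];o=robot.observe();print(o["t"],o["ee_pos"],tocase(o["ee_pos"]),o["force"])
a=robot.snapshot("side")[120:320,250:450];b=robot.snapshot("wrist")[0:320,0:640]
a=cv2.resize(a,(390,390),interpolation=cv2.INTER_CUBIC);b=b[0:300,120:520];b=cv2.resize(b,(400,300))
im=np.zeros((390,790,3),np.uint8);im[:,:390]=a;im[:300,390:]=b;cv2.imwrite(f"pics/l{k}.png",im)
E
python3 look.py 1
```

```text
3.8 [ 0.5368 -0.0313  0.0585] [-52.4239 -50.4161  58.541 ] [ 0.2999 -0.3954 -0.1467]
```

View pics/l1.png

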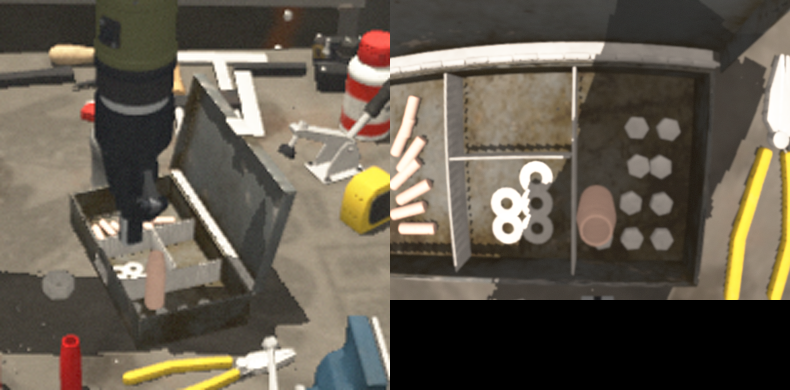

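```bash
python3 - <<'E'
from h import *
o=robot.observe();print(proj("side",o["ee_pos"]),proj("side",fromcase([-24,-49.5,70])))
im=robot.snapshot("side");p=proj("side",o["ee_pos"]);cv2.circle(im,(int(p[0]),int(p[1])),1,(0,255,0),-1)
a=cv2.resize(im[180:320,260:400],(560,560),interpolation=cv2.INTER_CUBIC);cv2.imwrite("pics/s2.png",a)
b=robot.snapshot("wrist");cv2.imwrite("pics/w2.png",b)
for l in ["nozzle_top"]:
    for c in ["wrist","side"]:
      for x in robot.pinpoint(l,c)[:3]:
        s,d=wray(x["point"],o) if c=="wrist" else ray("side",x["point"]); print(c,x["point"],tocase(s+d*(.07-s[2])/d[2]))
E
```

```text
[np.float64(316.6175872796307), np.float64(258.1463589223549)] [np.float64(330.29011075491024), np.float64(250.22675753956398)]
wrist [326.7, 230.2] [-23.22808879 -50.0591539   70.        ]
side [287.6, 293.4] [-146.29228628 -138.1255035    70.        ]
side [242.5, 292.8] [-224.22772271 -107.91358806   70.        ]
side [328.8, 248.6] [-24.8771752  -43.72153123  70.        ]
```

View pics/s2.png

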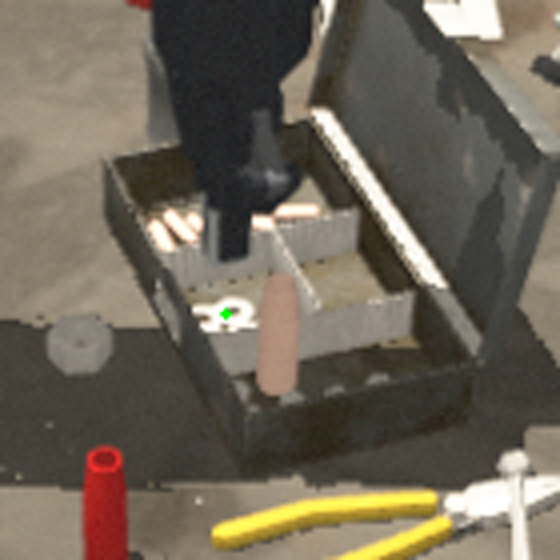

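View pics/w2.png

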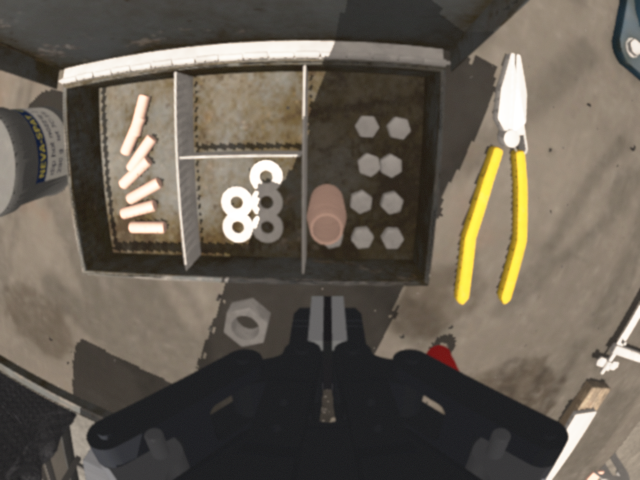

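```bash
python3 - <<'E'
from h import *
np.set_printoptions(precision=4,suppress=True)
o=robot.observe();R=o["tcp_rot"]
for dz in (-.04,-.03,-.02,-.01,0): print(dz,wproj(o["ee_pos"]+R@[0,0,dz],o),wproj(o["ee_pos"]+R@[0,-.011,dz],o),proj("side",o["ee_pos"]+R@[0,0,dz]),proj("scene",o["ee_pos"]+R@[0,0,dz]))
im=robot.snapshot("scene")
for dz in (-.02,0):
    p=proj("scene",o["ee_pos"]+R@[0,0,dz]);cv2.circle(im,(int(p[0]),int(p[1])),1,(0,255,0),-1)
cv2.imwrite("pics/sc2.png",cv2.resize(im[190:330,250:390],(560,560),interpolation=cv2.INTER_CUBIC))
E
```

```text
-0.04 [np.float64(326.87700961371115), np.float64(316.44204358922696)] [np.float64(326.8655542089992), np.float64(293.7840415964081)] [np.float64(316.81037524680687), np.float64(242.9055508834683)] [np.float64(297.1737758983458), np.float64(241.48416911701074)]
-0.03 [np.float64(326.87832213150926), np.float64(305.53831160952745)] [np.float64(326.86774022088326), np.float64(283.7624370597303)] [np.float64(316.6979163502083), np.float64(246.81343359920356)] [np.float64(297.21681319551465), np.float64(246.68275076781057)]
-0.02 [np.float64(326.8795907685408), np.float64(295.705968403836)] [np.float64(326.8697740051976), np.float64(274.78211419605924)] [np.float64(316.58658156268115), np.float64(250.68225416384126)] [np.float64(297.259229963306), np.float64(251.80637713917335)]
-0.01 [np.float64(326.8808083800647), np.float64(286.80643445935686)] [np.float64(326.87166530027844), np.float64(266.6978244774357)] [np.float64(316.47635411360216), np.float64(254.51259534700907)] [np.float64(297.30103952623085), np.float64(256.8566577317569)]
0 [np.float64(326.8819714469976), np.float64(278.72187020664575)] [np.float64(326.87342452793007), np.float64(259.38845808339624)] [np.float64(316.3672175642992), np.float64(258.30502838321763)] [np.float64(297.3422548300249), np.float64(261.83515629302815)]
```

View pics/sc2.png

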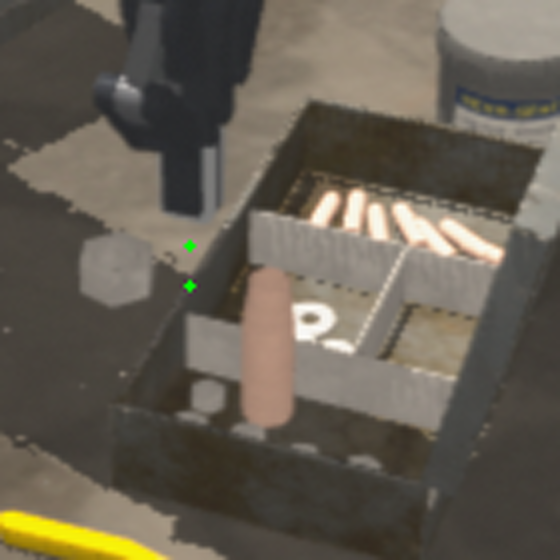

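The side and scene pictures agree that the visible tip ends about 36 mm above the reported TCP: side row 244 against the predicted 258, scene row 244 against 262. A slow forward probe at this height is safe either way, because it will either meet the nozzle where planned or pass above it.

>>> step_arm:
  moves:
    - [0, -0.003, 0, 0, 0, 0, 0]
    - [0, -0.006, 0, 0, 0, 0, 0]
    - [0, -0.009, 0, 0, 0, 0, 0]
    - [0, -0.012, 0, 0, 0, 0, 0]
    - [0, -0.014, 0, 0, 0, 0, 0]
    - [0, -0.014, 0, 0, 0, 0, 0]

```text
t: 4.75
ee_pos: [0.5488, -0.0265, 0.0578]
tcp_rot: [[0.352, -0.936, 0.0], [-0.936, -0.352, 0.0], [0.0, -0.0, -1.0]]
force: [-1.1, 0.1, -0.1]
gripper_width: -0.003
```

```bash
cat > look2.py <<'E'
from h import *
import sys
np.set_printoptions(precision=4,suppress=True)
k=sys.argv[1];o=robot.observe();print(o["t"],o["ee_pos"],tocase(o["ee_pos"]),o["force"])
def dot(n,dzs):
    im=robot.snapshot(n)
    return im
a=cv2.resize(dot("side",[])[130:310,270:420],(325,390),interpolation=cv2.INTER_CUBIC)
b=cv2.resize(dot("scene",[])[170:350,250:400],(325,390),interpolation=cv2.INTER_CUBIC)
cv2.imwrite(f"pics/m{k}.png",np.hstack([a,b]))
E
python3 look2.py 1
```

```text
4.75 [ 0.5488 -0.0265  0.0578] [-39.5136 -50.1514  57.7721] [-1.0969  0.1156 -0.0664]
```

View pics/m1.png

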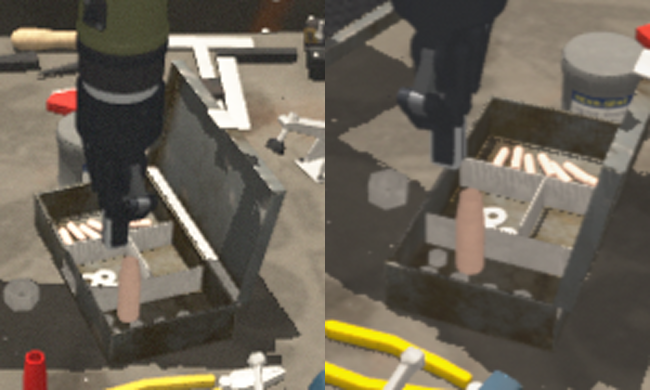

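>>> step_arm:
  moves:
    - [0, 0.01, 0, 0, 0, 0, 0]
    - [0, 0.025, 0, 0, 0, 0, 0]
    - [0, 0.038, 0, 0, 0, 0, 0]
    - [0, 0.042, 0.01, 0, 0, 0, 0]
    - [0, 0.042, 0.02, 0, 0, 0, 0]
    - [0, 0.042, 0.03, 0, 0, 0, 0]
    - [0, 0.042, 0.034, 0, 0, 0, 0]
    - [0, 0.042, 0.034, 0, 0, 0, 0]

```text
t: 5.65
ee_pos: [0.5086, -0.0412, 0.0226]
tcp_rot: [[0.352, -0.936, -0.002], [-0.936, -0.352, 0.0], [-0.001, 0.002, -1.0]]
force: [0.0, 0.5, 0.2]
gripper_width: -0.0
```

```bash
python3 look2.py 2
```

```text
5.65 [ 0.5086 -0.0412  0.0226] [-82.3372 -49.7039  22.623 ] [0.0009 0.4807 0.1617]
```

View pics/m2.png

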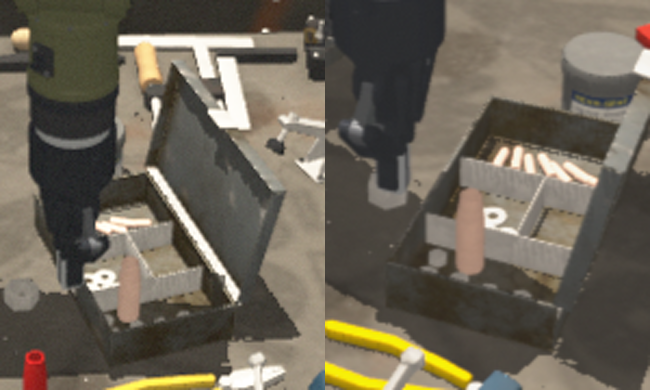

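```bash
python3 - <<'E'
from h import *
p,e=tri([("side",(302.3,262.4)),("scene",(280,263.7))]);print(p,tocase(p),e)
p,e=tri([("side",(318.5,244)),("scene",(297.5,244.5))]);print(p,tocase(p),e)
E
```

```text
[ 0.50765252 -0.04059338  0.04969342] [-83.02993195 -48.82557022  49.693419  ] [np.float64(0.0036845645199986956), np.float64(0.003684564519998582)]
[ 0.53861177 -0.03442402  0.09639379] [-51.88607528 -53.98275009  96.39379174] [np.float64(0.0008100705824829937), np.float64(0.0008100705824830777)]
```

>>> step_arm:
  moves:
    - [0, -0.005, 0, 0, 0, 0, 0]
    - [0, -0.01, 0, 0, 0, 0, 0]
    - [0, -0.015, 0, 0, 0, 0, 0]
    - [0, -0.02, 0, 0, 0, 0, 0]
    - [0, -0.025, 0, 0, 0, 0, 0]
    - [0, -0.03, 0, 0, 0, 0, 0]
    - [0, -0.03, 0, 0, 0, 0, 0]

```text
t: 6.45
ee_pos: [0.5381, -0.0306, 0.0239]
tcp_rot: [[0.352, -0.936, 0.001], [-0.936, -0.352, 0.0], [0.0, -0.001, -1.0]]
force: [0.7, -0.5, 0.5]
gripper_width: -0.001
```

```bash
python3 look2.py 3
```

```text
6.45 [ 0.5381 -0.0306  0.0239] [-50.9707 -50.1961  23.87  ] [ 0.6646 -0.4857  0.5083]
```

View pics/m3.png

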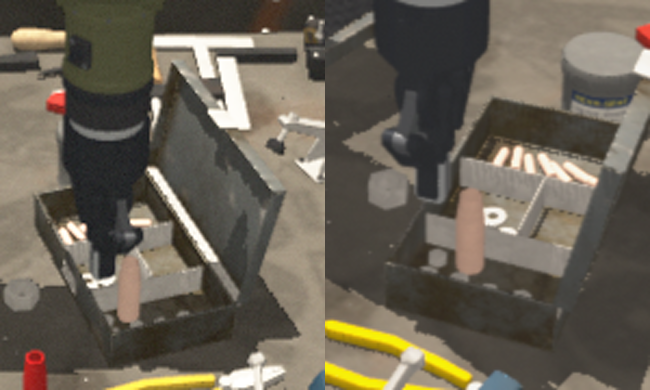

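>>> step_arm:
  moves:
    - [0, -0.003, 0, 0, 0, 0, 0]
    - [0, -0.006, 0, 0, 0, 0, 0]
    - [0, -0.009, 0, 0, 0, 0, 0]
    - [0, -0.011, 0, 0, 0, 0, 0]
    - [0, -0.013, 0, 0, 0, 0, 0]
    - [0, -0.015, 0, 0, 0, 0, 0]
    - [0, -0.015, 0, 0, 0, 0, 0]

```text
t: 7.25
ee_pos: [0.5516, -0.0254, 0.0238]
tcp_rot: [[0.352, -0.936, 0.0], [-0.936, -0.352, 0.0], [0.0, -0.0, -1.0]]
force: [-0.0, 0.5, -0.0]
gripper_width: 0.002
```

```bash
python3 look2.py 4
```

```text
7.25 [ 0.5516 -0.0254  0.0238] [-36.5849 -50.1427  23.7943] [-0.0385  0.5043 -0.0354]
```

View pics/m4.png

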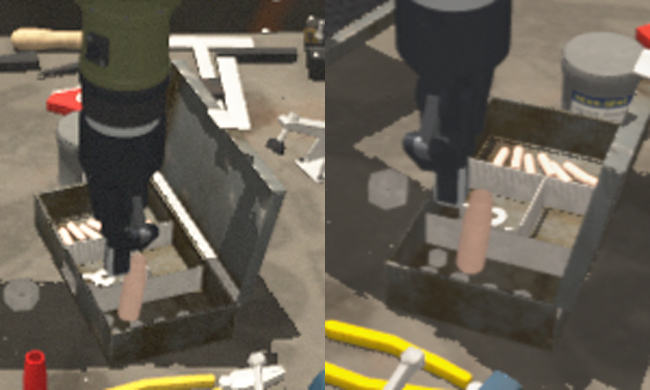

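The nozzle is tilting towards the hinge: in the scene view its top has moved right while its base stayed put. Continuing slowly.

>>> step_arm:
  moves:
    - [0, -0.002, 0, 0, 0, 0, 0]
    - [0, -0.004, 0, 0, 0, 0, 0]
    - [0, -0.006, 0, 0, 0, 0, 0]
    - [0, -0.008, 0, 0, 0, 0, 0]
    - [0, -0.01, 0, 0, 0, 0, 0]
    - [0, -0.011, 0, 0, 0, 0, 0]
    - [0, -0.012, 0, 0, 0, 0, 0]
    - [0, -0.013, 0, 0, 0, 0, 0]
    - [0, -0.014, 0, 0, 0, 0, 0]
    - [0, -0.015, 0, 0, 0, 0, 0]

```text
t: 8.35
ee_pos: [0.5654, -0.0202, 0.0238]
tcp_rot: [[0.352, -0.936, 0.0], [-0.936, -0.352, -0.0], [0.0, -0.0, -1.0]]
force: [-0.3, 0.5, 0.2]
gripper_width: -0.001
```

```bash
python3 look2.py 5
```

```text
8.35 [ 0.5654 -0.0202  0.0238] [-21.8262 -50.1632  23.8271] [-0.2869  0.5403  0.1998]
```

View pics/m5.png

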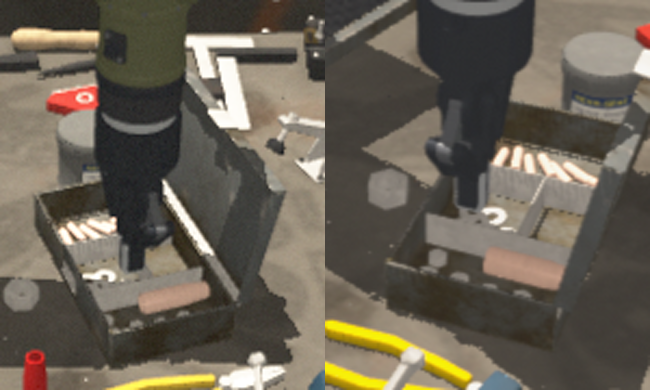

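>>> step_arm:
  moves:
    - [0, 0.005, 0.0, 0, 0, 0, 0]
    - [0, 0.015, -0.01, 0, 0, 0, 0]
    - [0, 0.02, -0.03, 0, 0, 0, 0]
    - [0, 0.02, -0.06, 0, 0, 0, 0]
    - [0, 0.02, -0.095, 0, 0, 0, 0]
    - [0, 0.02, -0.125, 0, 0, 0, 0]
    - [0, 0.02, -0.155, 0, 0, 0, 0]
    - [0, 0.02, -0.175, 0, 0, 0, 0]
    - [0, 0.02, -0.18, 0, 0, 0, 0]
    - [0, 0.02, -0.18, 0, 0, 0, 0]

```text
t: 9.45
ee_pos: [0.5466, -0.0275, 0.2046]
tcp_rot: [[0.352, -0.936, 0.002], [-0.936, -0.352, -0.0], [0.001, -0.001, -1.0]]
force: [-0.3, -1.2, -0.9]
gripper_width: -0.002
```

```bash
python3 - <<'E'
from h import *
np.set_printoptions(precision=4,suppress=True)
o=robot.observe();print(o["t"],o["ee_pos"])
im=robot.snapshot("wrist");cv2.imwrite("pics/w3.png",im)
for l,z in [("nozzle_mid",.013),("lid_edge",.166),("parts_case",0)]:
    for x in robot.pinpoint(l,"wrist")[:3]:
        s,d=wray(x["point"],o); print(l,x["point"],x["confidence"],tocase(s+d*(z-s[2])/d[2]))
for nm,a,b in [("clamp",(430,195),(515,258)),("clamphandle",(456,157),(588,232)),("bottle",(443,142),(588,200)),("tape",(440,213),(510,285)),("tape",(440,213),(510,285))]:
    p,e=tri([("side",a),("scene",b)]);print(nm,p,tocase(p),e)
E
```

```text
9.45 [ 0.5466 -0.0275  0.2046]
nozzle_mid [409.1, 299.8] 0.76 [-155.0076 -144.1207   13.    ]
nozzle_mid [377.7, 360.4] 0.64 [-239.5601 -112.9002   13.    ]
nozzle_mid [327.1, 136.6] 0.6 [ 24.4295 -50.776   13.    ]
lid_edge [240.1, 28.8] 0.97 [ 97.2647   0.2325 166.    ]
lid_edge [271.4, 94.5] 0.62 [ 55.7157 -18.3912 166.    ]
parts_case [277.2, 159.4] 0.78 [0.8084 1.0252 0.    ]
clamp [0.7977 0.1867 0.0665] [268.5916  61.4588  66.4989] [np.float64(0.001766511424961285), np.float64(0.0017665114249612235)]
clamphandle [0.8701 0.2847 0.1029] [370.9134 127.5791 102.8756] [np.float64(0.0032849647006968435), np.float64(0.0032849647006968244)]
bottle [0.8458 0.3363 0.1207] [366.3493 184.4076 120.7234] [np.float64(0.0029853680082313747), np.float64(0.002985368008231447)]
tape [0.8141 0.1369 0.0527] [266.3583   9.0126  52.7252] [np.float64(0.0020755303492583877), np.float64(0.002075530349258469)]
tape [0.8141 0.1369 0.0527] [266.3583   9.0126  52.7252] [np.float64(0.0020755303492583877), np.float64(0.002075530349258469)]
```

View pics/w3.png

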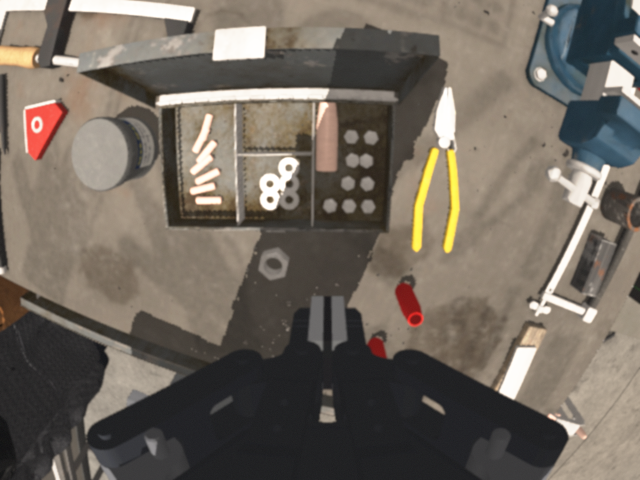

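The wrist view shows the nozzle lying along the compartment beside the divider at (327,136), clear of the fixed nuts. The way over the lid and behind it is free. Next I'll carry the shut fingertip over the lid to behind it.

>>> step_arm:
  moves:
    - [-0.005, -0.01, 0, 0, 0, 0, 0]
    - [-0.015, -0.03, -0.005, 0, 0, 0, 0]
    - [-0.02, -0.055, -0.01, 0, 0, 0, 0]
    - [-0.03, -0.085, -0.01, 0, 0, 0, 0]
    - [-0.04, -0.115, -0.01, 0, 0, 0, 0]
    - [-0.045, -0.145, -0.01, 0, 0, 0, 0]
    - [-0.05, -0.17, -0.01, 0, 0, 0, 0]
    - [-0.05, -0.185, -0.01, 0, 0, 0, 0]
    - [-0.05, -0.19, -0.005, 0, 0, 0, 0]
    - [-0.05, -0.19, -0.0, 0, 0, 0, 0]

```text
t: 10.65
ee_pos: [0.707, 0.087, 0.2021]
tcp_rot: [[0.353, -0.936, -0.001], [-0.936, -0.353, -0.0], [-0.0, 0.001, -1.0]]
force: [0.6, 0.0, -1.1]
gripper_width: 0.004
```

```bash
cat > look3.py <<'E'
from h import *
import sys
np.set_printoptions(precision=4,suppress=True)
k=sys.argv[1];o=robot.observe();print(o["t"],o["ee_pos"],tocase(o["ee_pos"]),o["force"])
a=cv2.resize(robot.snapshot("side")[90:300,260:435],(325,390),interpolation=cv2.INTER_CUBIC)
b=cv2.resize(robot.snapshot("scene")[120:345,260:460],(347,390),interpolation=cv2.INTER_CUBIC)
cv2.imwrite(f"pics/n{k}.png",np.hstack([a,b]))
E
python3 look3.py 1
```

```text
10.65 [0.707  0.087  0.2021] [148.5082   0.2008 202.1012] [ 0.608   0.0198 -1.0858]
```

View pics/n1.png

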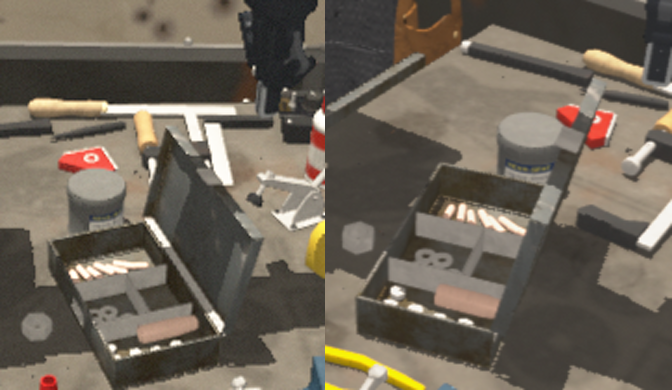

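>>> step_arm:
  moves:
    - [0, 0, 0.02, 0, 0, 0, 0]
    - [0, 0, 0.045, 0, 0, 0, 0]
    - [0, 0, 0.065, 0, 0, 0, 0]
    - [0, 0, 0.08, 0, 0, 0, 0]
    - [0, 0.005, 0.085, 0, 0, 0, 0]
    - [0, 0.01, 0.085, 0, 0, 0, 0]
    - [0, 0.015, 0.085, 0, 0, 0, 0]
    - [0, 0.02, 0.085, 0, 0, 0, 0]
    - [0, 0.022, 0.085, 0, 0, 0, 0]

```text
t: 11.65
ee_pos: [0.6862, 0.0784, 0.12]
tcp_rot: [[0.352, -0.936, 0.001], [-0.936, -0.352, 0.0], [0.0, -0.001, -1.0]]
force: [-1.1, 0.1, 0.9]
gripper_width: 0.006
```

```bash
python3 look3.py 2
```

```text
11.65 [0.6862 0.0784 0.12  ] [126.0553  -0.5275 120.0397] [-1.1232  0.1115  0.8809]
```

View pics/n2.png

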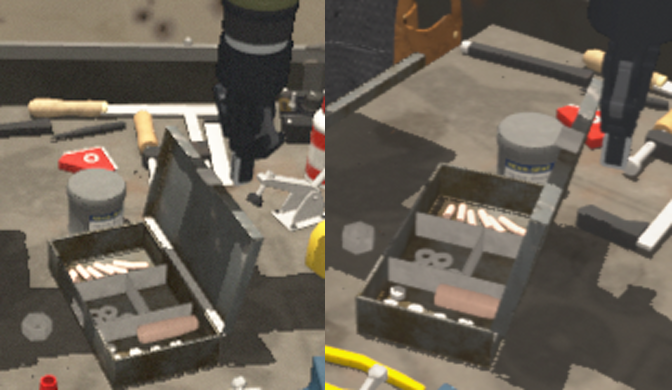

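>>> step_arm:
  moves:
    - [0, 0.004, 0, 0, 0, 0, 0]
    - [0, 0.008, 0, 0, 0, 0, 0]
    - [0, 0.012, 0, 0, 0, 0, 0]
    - [0, 0.016, 0, 0, 0, 0, 0]
    - [0, 0.02, 0, 0, 0, 0, 0]
    - [0, 0.024, 0, 0, 0, 0, 0]
    - [0, 0.028, 0, 0, 0, 0, 0]
    - [0, 0.032, 0, 0, 0, 0, 0]
    - [0, 0.036, 0, 0, 0, 0, 0]
    - [0, 0.04, 0, 0, 0, 0, 0]

```text
t: 12.75
ee_pos: [0.6485, 0.0645, 0.1189]
tcp_rot: [[0.352, -0.936, 0.0], [-0.936, -0.352, 0.0], [-0.0, -0.0, -1.0]]
force: [2.1, 1.8, 2.4]
gripper_width: 0.0
```

```bash
python3 look3.py 3
```

```text
12.75 [0.6485 0.0645 0.1189] [ 85.8525  -0.2497 118.8549] [2.0986 1.837  2.4413]
```

View pics/n3.png

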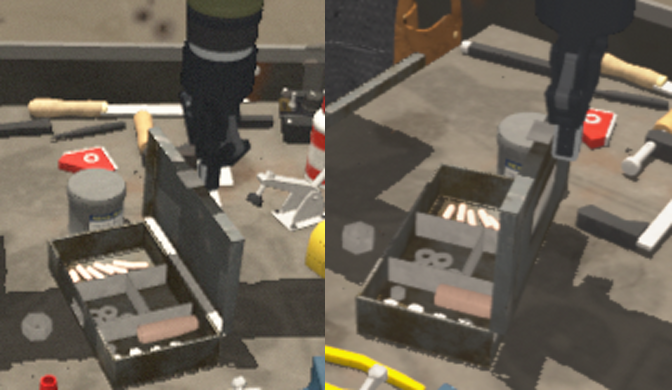

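>>> step_arm:
  moves:
    - [0, 0.005, 0, 0, 0, 0, 0]
    - [0, 0.01, 0, 0, 0, 0, 0]
    - [0, 0.015, 0, 0, 0, 0, 0]
    - [0, 0.02, 0, 0, 0, 0, 0]
    - [0, 0.025, 0.001, 0, 0, 0, 0]
    - [0, 0.03, 0.002, 0, 0, 0, 0]
    - [0, 0.035, 0.003, 0, 0, 0, 0]
    - [0, 0.041, 0.004, 0, 0, 0, 0]
    - [0, 0.046, 0.006, 0, 0, 0, 0]
    - [0, 0.051, 0.008, 0, 0, 0, 0]

```text
t: 13.85
ee_pos: [0.6006, 0.0463, 0.1107]
tcp_rot: [[0.352, -0.936, -0.0], [-0.936, -0.352, -0.0], [0.0, 0.0, -1.0]]
force: [0.8, 1.9, 2.3]
gripper_width: -0.001
```

```bash
python3 look3.py 4
```

```text
13.85 [0.6006 0.0463 0.1107] [ 34.5955  -0.3166 110.7181] [0.8442 1.8991 2.279 ]
```

View pics/n4.png

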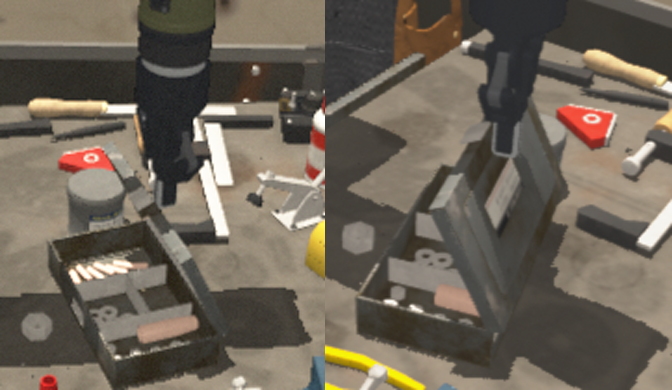

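>>> step_arm:
  moves:
    - [0, 0.005, 0.002, 0, 0, 0, 0]
    - [0, 0.01, 0.005, 0, 0, 0, 0]
    - [0, 0.015, 0.007, 0, 0, 0, 0]
    - [0, 0.02, 0.01, 0, 0, 0, 0]
    - [0, 0.024, 0.013, 0, 0, 0, 0]
    - [0, 0.028, 0.017, 0, 0, 0, 0]
    - [0, 0.032, 0.02, 0, 0, 0, 0]
    - [0, 0.036, 0.024, 0, 0, 0, 0]
    - [0, 0.04, 0.028, 0, 0, 0, 0]
    - [0, 0.043, 0.033, 0, 0, 0, 0]

```text
t: 14.95
ee_pos: [0.5603, 0.0312, 0.0775]
tcp_rot: [[0.352, -0.936, -0.0], [-0.936, -0.352, -0.0], [0.0, 0.0, -1.0]]
force: [-0.2, -0.1, 3.1]
gripper_width: 0.004
```

```bash
python3 look3.py 5
```

```text
14.95 [0.5603 0.0312 0.0775] [-8.4008 -0.2008 77.464 ] [-0.1928 -0.0724  3.1132]
```

View pics/n5.png

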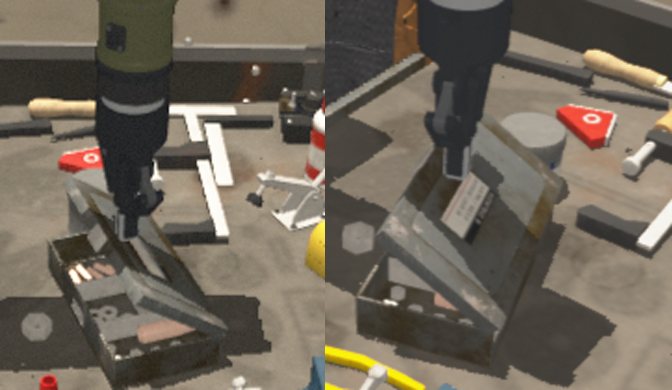

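>>> step_arm:
  moves:
    - [0, 0.003, 0.004, 0, 0, 0, 0]
    - [0, 0.006, 0.009, 0, 0, 0, 0]
    - [0, 0.009, 0.013, 0, 0, 0, 0]
    - [0, 0.012, 0.018, 0, 0, 0, 0]
    - [0, 0.014, 0.023, 0, 0, 0, 0]
    - [0, 0.017, 0.028, 0, 0, 0, 0]
    - [0, 0.018, 0.032, 0, 0, 0, 0]
    - [0, 0.02, 0.037, 0, 0, 0, 0]
    - [0, 0.021, 0.04, 0, 0, 0, 0]
    - [0, 0.022, 0.043, 0, 0, 0, 0]

```text
t: 16.05
ee_pos: [0.54, 0.0237, 0.0345]
tcp_rot: [[0.352, -0.936, -0.0], [-0.936, -0.352, 0.0], [-0.0, 0.0, -1.0]]
force: [0.0, 0.6, 1.2]
gripper_width: -0.006
```

```bash
python3 look3.py 6
```

```text
16.05 [0.54   0.0237 0.0345] [-30.0071  -0.0609  34.4642] [0.0486 0.586  1.1804]
```

View pics/n6.png

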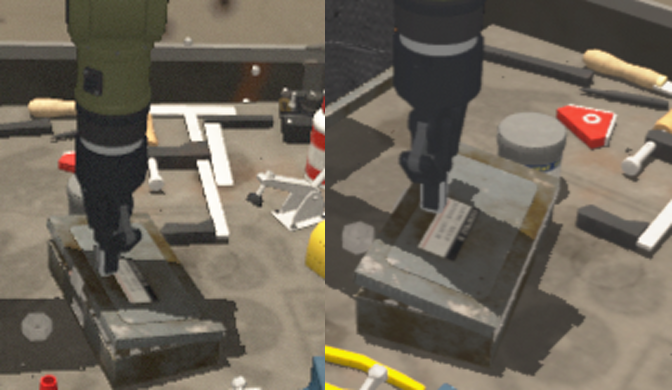

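>>> step_arm:
  moves:
    - [0, 0.0, 0.002, 0, 0, 0, 0]
    - [0, 0.001, 0.004, 0, 0, 0, 0]
    - [0, 0.001, 0.006, 0, 0, 0, 0]
    - [0, 0.001, 0.008, 0, 0, 0, 0]
    - [0, 0.002, 0.01, 0, 0, 0, 0]
    - [0, 0.002, 0.012, 0, 0, 0, 0]
    - [0, 0.002, 0.012, 0, 0, 0, 0]

```text
t: 16.85
ee_pos: [0.5382, 0.023, 0.0225]
tcp_rot: [[0.352, -0.936, -0.0], [-0.936, -0.352, -0.0], [-0.0, 0.0, -1.0]]
force: [0.1, 0.0, 1.0]
gripper_width: -0.003
```

>>> step_arm:
  moves:
    - [0, 0.0, 0.001, 0, 0, 0, 0]
    - [0, 0, 0.002, 0, 0, 0, 0]
    - [0, 0, 0.003, 0, 0, 0, 0]
    - [0, 0, 0.004, 0, 0, 0, 0]
    - [0, 0, 0.004, 0, 0, 0, 0]

```text
t: 17.35
ee_pos: [0.5383, 0.023, 0.0186]
tcp_rot: [[0.352, -0.936, -0.0], [-0.936, -0.352, 0.0], [-0.0, 0.0, -1.0]]
force: [-0.3, 0.4, 0.6]
gripper_width: 0.005
```

```bash
python3 look3.py 7
```

```text
17.35 [0.5383 0.023  0.0186] [-31.9352  -0.091   18.6057] [-0.3043  0.3905  0.6018]
```

View pics/n7.png

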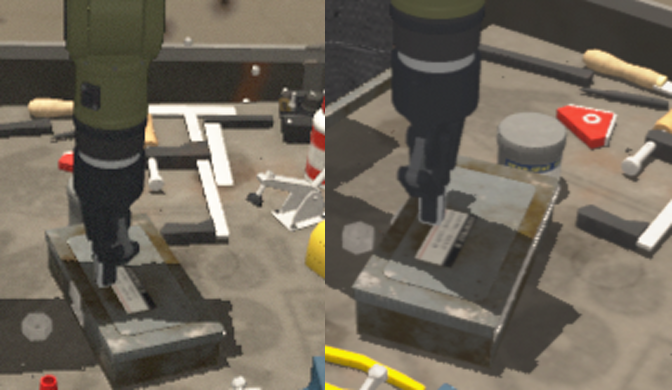

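>>> step_arm:
  moves:
    - [0, 0.0, 0.001, 0, 0, 0, 0]
    - [0, 0, 0.002, 0, 0, 0, 0]
    - [0, 0, 0.002, 0, 0, 0, 0]

```text
t: 17.75
ee_pos: [0.5385, 0.0231, 0.0167]
tcp_rot: [[0.352, -0.936, 0.0], [-0.936, -0.352, 0.0], [-0.0, -0.0, -1.0]]
force: [0.2, -0.6, 0.3]
gripper_width: -0.001
```

>>> step_arm:
  moves:
    - [0, 0.0, 0.001, 0, 0, 0, 0]
    - [0, 0, 0.002, 0, 0, 0, 0]
    - [0, 0, 0.002, 0, 0, 0, 0]

```text
t: 18.05
ee_pos: [0.5384, 0.023, 0.0156]
tcp_rot: [[0.352, -0.936, 0.0], [-0.936, -0.352, -0.0], [0.0, -0.0, -1.0]]
force: [-3.4, 0.1, 8.6]
gripper_width: -0.0
```

>>> step_arm:
  moves:
    - [0, 0.0, 0.001, 0, 0, 0, 0]
    - [0, 0, 0.001, 0, 0, 0, 0]

```text
t: 18.25
ee_pos: [0.5384, 0.023, 0.0155]
tcp_rot: [[0.352, -0.936, 0.001], [-0.936, -0.352, -0.0], [0.0, -0.001, -1.0]]
force: [-6.4, -0.6, 18.3]
gripper_width: -0.002
```

```bash
python3 look3.py 8
```

```text
18.25 [0.5384 0.023  0.0155] [-31.7981  -0.211   15.4891] [-6.4012 -0.5907 18.2548]
```

View pics/n8.png

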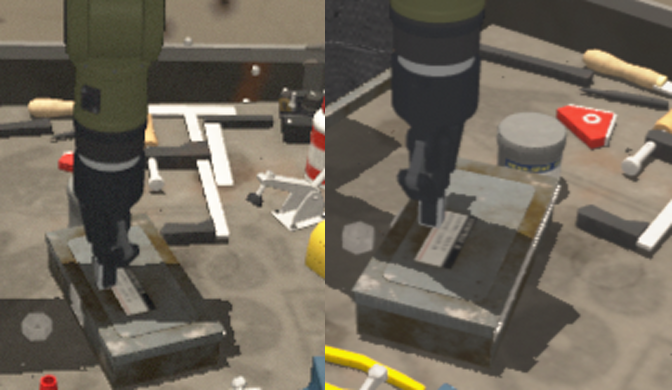

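Hard stop reached: z holds at 15.5 mm while the force climbs to 18 N. Lifting straight off and checking the lid.

>>> step_arm:
  moves:
    - [0, 0, -0.004, 0, 0, 0, 0]
    - [0, 0, -0.01, 0, 0, 0, 0]
    - [0, 0, -0.03, 0, 0, 0, 0]
    - [0, 0, -0.06, 0, 0, 0, 0]
    - [0, 0, -0.09, 0, 0, 0, 0]
    - [0, 0.02, -0.12, 0, 0, 0, 0]
    - [0, 0.05, -0.14, 0, 0, 0, 0]
    - [0, 0.07, -0.15, 0, 0, 0, 0]
    - [0, 0.07, -0.15, 0, 0, 0, 0]

```text
t: 19.25
ee_pos: [0.472, -0.0022, 0.1655]
tcp_rot: [[0.351, -0.936, 0.002], [-0.936, -0.351, -0.0], [0.001, -0.002, -1.0]]
force: [0.5, 0.7, -0.4]
gripper_width: -0.002
```

```bash
python3 look3.py 9; python3 - <<'E'
from h import *
np.set_printoptions(precision=4,suppress=True)
D={n:robot.pinpoint("lid_edge",n) for n in ["side","scene"]}
o=robot.observe();im=robot.snapshot("wrist");cv2.imwrite("pics/w9.png",im)
w=robot.pinpoint("lid_edge","wrist")
print(D,w)
if D["side"] and D["scene"]:
    p,e=tri([(n,D[n][0]["point"]) for n in D]);print(p,tocase(p),e)
for th in (0,.05,.1):
    q=[66-129*np.cos(th)+9*np.sin(th),0,44+129*np.sin(th)+9*np.cos(th)];P=fromcase(q);print(th,proj("side",P),proj("scene",P),wproj(P,o))
E
```

```text
19.25 [ 0.472  -0.0022  0.1655] [-102.8089   -0.285   165.5374] [ 0.5215  0.6981 -0.4256]
{'side': [{'point': [302.1, 248.3], 'confidence': 0.65}], 'scene': [{'point': [303.4, 243.3], 'confidence': 0.96}]} [{'point': [322.5, 179.1], 'confidence': 0.8}]
[0.5058 0.016  0.0485] [-64.7739   4.7948  48.4838] [np.float64(0.003310972377662562), np.float64(0.003310972377662472)]
0 [np.float64(303.5008207071454), np.float64(246.24320087349977)] [np.float64(302.83387298537247), np.float64(244.9077586733328)] [np.float64(326.8211241588455), np.float64(176.050205632464)]
0.05 [np.float64(303.80549265693196), np.float64(243.77495820161403)] [np.float64(303.1822055716957), np.float64(241.86964302076052)] [np.float64(326.8159117845879), np.float64(176.47668972609068)]
0.1 [np.float64(304.25765050626046), np.float64(241.2732290764561)] [np.float64(303.7184517093937), np.float64(238.86247483350408)] [np.float64(326.80999057635694), np.float64(176.49451862456613)]
```

View pics/n9.png

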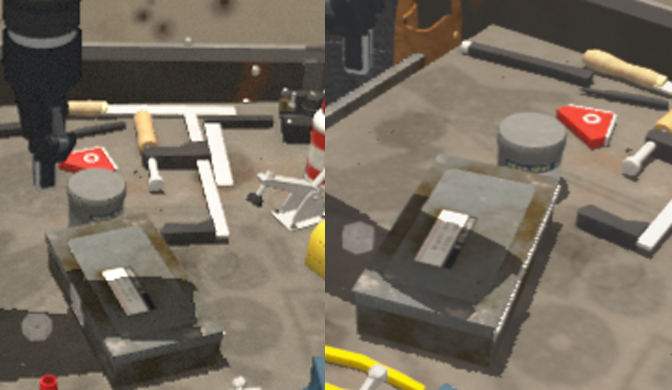

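View pics/w9.png

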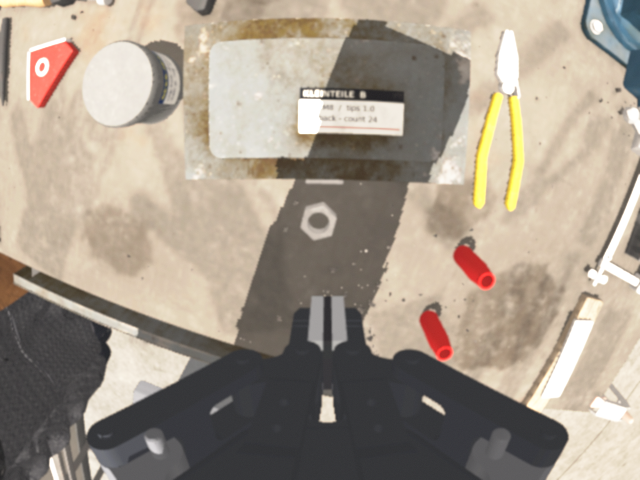

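The lid lies flat on the case. Its edge was found at side (302,248) and scene (303,243), against predictions for fully shut of (303.5,246) and (303,245). The tin, pliers and nut have not visibly moved, and the arm is clear of everything.

```bash
python3 -c "
from workcell import robot
print(robot.observe()['t'],robot.hand_in())"
```

```text
the job is handed in; nothing more can be done
19.55 None
```

The case is shut with the nozzle lying inside, and I handed the job in at 19.55 s of the 51 s allowed.

**What I did:** With the gripper shut, I pushed the top of the copper nozzle slowly towards the hinge until it tipped over. I then carried the fingertip over the raised lid, pushed the lid over from behind and followed it round. I eased the last few millimetres down until it hit a hard stop (about 18 N), then lifted clear.

**What the last checks showed:**
- **Nozzle:** before closing, the wrist camera showed it lying beside the divider, centred at about case (24, -51) mm and clear of the fixed nuts. I could not see it once the lid was shut.
- **Lid:** its front edge matches the fully shut position to within about 2.5 pixels in the side and scene cameras, and about 5 in the wrist camera. Combining the side and scene views puts the edge 48 mm above the table, where 53 mm is expected. That is within measurement error.
- **Other objects:** the tin, pliers, nut and both red look-alikes show no sign of having moved. The arm was touching nothing at hand-in.

**What disagreed:**
- **Fingertip position:** the visible fingertip ended about 35 mm above the reported TCP. A slow pass above the nozzle and clearing the front wall both confirmed this, so I corrected all heights for it.
- **Case angle:** the wrist camera put the case's angle roughly 1° from the other cameras' estimate, which had no effect on the job.

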